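# Rotate three vessels between balance, stirrer and lab jack

## Task

Move the three vessels on to their next step: the conical flask that has been weighed on the balance goes to the stirrer, the lidded steel can from the stirrer goes up on the lab jack, and the white jar from the lab jack goes to the balance; the empty cork mat is free for parking a vessel on the way. Each station takes only one vessel: carry them upright, set them down without dropping them, and leave each standing upright in the middle of its station's plate. Leave the two little weighing bottles where they are.

Things in the scene. Friction and masses are not known exactly. Their poses are not given: they have to be found in the camera images.
- flask_mid (a point): Conical flask of amber glass with a black stopper, loose, 0.11 to 0.23 kg, 112 mm tall: foot 64 mm across, a cone up to 68 mm above its underside, then a straight round neck and stopper 26 mm across from 68 to 112 mm (grip it there). Starts on the balance. The point is on its axis, half-way up, 56 mm above its underside; z points up when it stands.
- can_mid (a point): Plain cylindrical stainless steel can with a closed lid, loose, 0.17 to 0.35 kg: body and lid 58 mm across and 72 mm high, with a black lid knob 16 mm across on top, 86 mm tall in all; the lid is fixed on. Starts on the stirrer. The point is on its axis, half-way up, 43 mm above its underside; z points up when it stands.
- jar_mid (a point): White plastic round jar with a ribbed white screw cap, loose, 0.14 to 0.28 kg: body 54 mm across up to 64 mm, then a shoulder and a cap 45 mm across up to its top at 92 mm. Starts on the lab jack. The point is on its axis, half-way up, 46 mm above its underside; z points up when it stands.
- balance_pan (a point): Compact white bench balance, fixed, with a round steel pan 110 mm across and a small display on the side facing the robot. The body is 160 by 130 mm and reaches 100 mm from the pan's centre on the display side. The point is the centre of the pan's top face, 45 mm above the bench; z up.
- stirrer_plate (a point): Magnetic stirrer, fixed: grey body 160 by 120 mm with a square white ceramic plate 108 mm wide and a low black knob and switch (up to 50 mm above the bench) on the side facing the robot. The point is the centre of the plate's top face, 45 mm above the bench; z up.
- jack_top (a point): Small lab jack (scissor lift), fixed: bare metal top plate 110 by 100 mm over crossed dark links, with a black turning knob at the side facing the robot; it does not move. The point is the centre of the top plate's top face, 55 mm above the bench; z up.
- mat_top (a point): Cork mat lying on the bench, fixed, 110 mm square and 8 mm thick, empty at the start: the free spot. The point is the centre of its top face, 8 mm above the bench; z up.
- weigh_a: Little clear glass weighing bottle with knobbed lid, loose, 40 g, the slim one: 30 mm across, 44 mm tall, standing on the bench between the stations; leave it alone. Origin at the centre of its underside.
- weigh_b: Little clear glass weighing bottle with knobbed lid, loose, 40 g, the squat one: 38 mm across, 36 mm tall, standing on the bench between the stations; leave it alone. Origin at the centre of its underside.

How it is judged:
By the outcome, as a careful person would: the job done as asked, in the order asked, and still so for the second after the job is handed in, with the robot touching nothing.
It also fails if it takes over 122 s, if anything falls off the work surface, if the arm or the gripper's body presses on something with over 40 N, if the wrist force passes 120 N, or if a joint passes its speed limit or range.

## Robot

A 6-joint arm with a two-finger parallel gripper is mounted at the origin on the work surface. World frame = base frame: x ahead of the robot, y to its left, z up, the work surface at z = 0. Lengths are in mm, angles in rad, forces in N, time in s.
With the tool pointing down it reaches from about 400 to 925 mm from the base axis. Payload 12.5 kg.
Tool frame: the origin (TCP) lies midway between the tips of the shut fingers; the grasp point (between the pads) lies 19 mm behind it (env.tcp_to_grasp is the distance from the TCP to the grasp point, in mm); z points along the fingers, y is the line along which they close (so a half turn about z gives the same grasp; the last joint's range is limited). The gripper opens to 95 mm and grips with 3 to 60 N. Pads are 20 mm wide; open, the fingers measure 119 mm over their backs; the gripper's body (75 mm by 180 mm) begins 59 mm behind the grasp point.
Start: joints at [-1.423, 0.491, 1.559, -0, 1.092, -0.106], TCP at [156.95, -604.991, 214.661] pointing down, gripper open.
Joint ranges: [-3.1, 3.1], [-0.84, 2.19], [0.05, 2.79], [-1.13, 4.28], [0.06, 2.93], [-2.69, 2.69]. Speed limits (rad/s): [2.22, 2.22, 2.79, 3.14, 3.14, 3.14].

## Interface

Orientations are given as [roll, pitch, yaw] about the fixed x, y, z axes, in that order (R = Rz(yaw) Ry(pitch) Rx(roll)).
In Python, from cell import env gives the robot as it stands. The module is installed in compiled form; this text tells all that it offers.
- The arm moves only by the tool step_arm, never from a script. Its argument "plan" is a list that holds one entry, the list of rows, each a list of 5 numbers: the shift along the tool's x, y, z in mm, then the turn about the tool's z in degrees, then the opening, from -1 (shut) to 1 (fully open). A call has 1 to 8 rows; each row is the pose to reach, as a shift and turn from the pose commanded when the call began, along the tool's axes at that moment; what a row does not reach only later rows make up. A row lasts 1/12 s, in which the tool goes at most 41.7 mm and 7.16 degrees, less where a joint would pass 70% of its speed; a pose out of reach is approached as far as the arm can. A call with a gripper value outside its range is refused whole. The fingers move at their own pace and stop on an object; the grip force is fixed at half the most. Time passes only in rows, so rows that repeat a pose let the fingers close. It gives the time, the measured TCP pose, the force, the opening and the grip force at its end, in the units of the state.
- env.state(): the state, without advancing time (a new reading comes with each control period).
- env.read_camera(name): name is "side" or "top" or "wrist"; returns the picture (400x640x3 uint8, blue, green, red); there is no depth.
- env.get_calibration(name): a dict with "K" (3x3 intrinsics, pixels), "extrinsics" (4x4, takes a point from world to camera coordinates). Camera axes: x right, y up, looking along -z (the intrinsics and any distortion apply to the point x, -y, -z); pixel columns grow to the right and rows downward; lengths in mm; the calibration is good to about 2 mm. A picture is of the moment at which its call begins: read the wrist's pose just before it. get_calibration takes no time and is no camera call; for the wrist camera it gives the pose at the moment of the call.
- env.job_done(): hands the job in; it is judged then, once.
The state is a dict: "t": time; "joints": joint angles; "qvel": joint speeds; "tau": joint torques, N m; "eef_pos": TCP position; "tcp_rot": TCP orientation; "ft_force": force on the tool from outside, world axes, zero at the start; "moment": the same for the moment, N m; "opening": opening from 0.0 (shut) to 1.0 (fully open); "grip_force": force on a finger pad.
Only numpy, scipy, OpenCV 4.12 (cv2) and the standard library are available. Lean on these libraries where they do the work, as an engineer would, in place of code of your own. Each camera call takes 0.05 s, during which the arm holds its last target. There are 200 camera calls.

## Working session

There is one attempt and no reset: what is moved stays moved. The work goes in short steps, Python scripts to look and compute and a tool call to move; the robot and the scene stay as the last step left them, time stands still between calls to the robot, and variables do not carry over. Pictures are saved under pics/ and viewed, at most 14 in all, crops included, and the job is handed in when it is done.

Besides the shell and the picture viewer there is one more tool, called after ">>>" as name(argument=value, ...) on one line, values as JSON. step_arm: Moves the arm, as the interface text tells. Its arguments: {"type":"object","properties":{"plan":{"type":"array"}},"required":["plan"]}

```bash
mkdir -p pics; cat > h.py <<'E'
import numpy as np, cv2
from cell import env
def ray(name,u,v,cal=None):
    c=cal or env.get_calibration(name);K=np.array(c["K"]);T=np.array(c["extrinsics"])
    d=np.linalg.solve(K,[u,v,1.]);d=np.array([d[0],-d[1],-d[2]])
    R=T[:3,:3];return -R.T@T[:3,3],R.T@d
def onz(name,u,v,z,cal=None):
    o,d=ray(name,u,v,cal);return o+d*(z-o[2])/d[2]
def proj(name,p,cal=None):
    c=cal or env.get_calibration(name);K=np.array(c["K"]);T=np.array(c["extrinsics"])
    q=T[:3,:3]@np.array(p,float)+T[:3,3];q=K@[q[0],-q[1],-q[2]];return q[:2]/q[2]
E
python3 - <<'E'
from h import *
s=env.state();print(s['t'],s['eef_pos'],s['tcp_rot'],s['opening'])
for n in("top","side"):
    cv2.imwrite(f"pics/{n}0.png",env.read_camera(n));c=env.get_calibration(n);print(c.keys(),ray(n,320,200))
E
```

```text
0.0 [ 156.91266101 -604.72579054  214.07567514] [-3.14049803e+00 -1.18508375e-04  2.53815614e-01] 1.0035563064463608
dict_keys(['K', 'extrinsics']) (array([ 335.674066  ,    7.81582448, 1158.8784534 ]), array([ 0.19631711,  0.00245724, -0.98074742]))
dict_keys(['K', 'extrinsics']) (array([497.01889334, 596.84396826, 577.72814676]), array([ 0.13393104, -0.76080397, -0.63522342]))
```

View pics/top0.png

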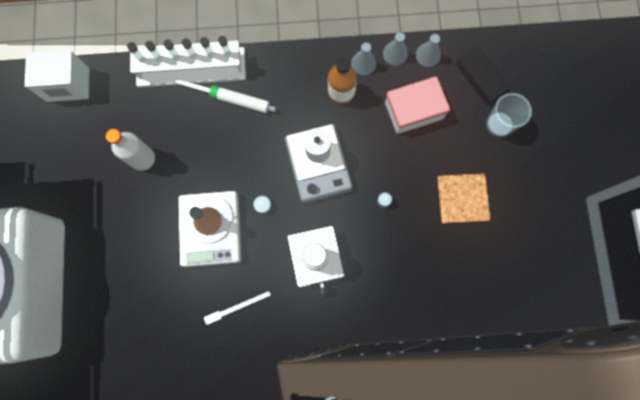

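View pics/side0.png

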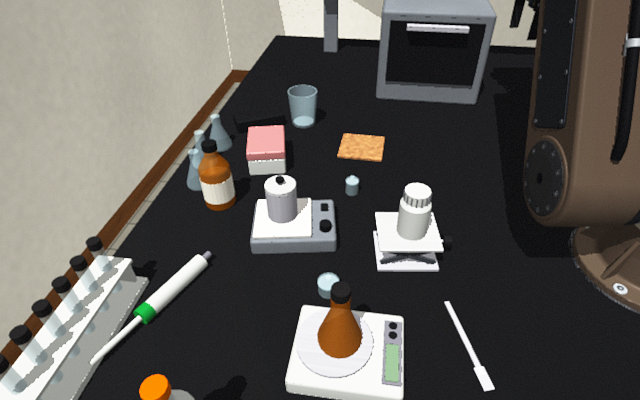

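The top view, with the robot at the bottom, shows the flask on the balance near (207,225), the can on the stirrer (317,148), the jar on the jack (314,256) and the mat at (464,198). The weighing bottles are at (262,204) and (385,200). The side view confirms this layout.

```bash
python3 - <<'E'
from h import *
im=cv2.imread("pics/top0.png")
def rot(u0,v0,u1,v1,th,name,z,hsv=None):
    c=im[v0:v1,u0:u1]
    m=(c.min(2)>th).astype(np.uint8) if hsv is None else cv2.inRange(cv2.cvtColor(c,cv2.COLOR_BGR2HSV),*hsv)
    cs,_=cv2.findContours(m,0,2);k=max(cs,key=cv2.contourArea);r=cv2.minAreaRect(cv2.convexHull(k))
    b=cv2.boxPoints(r)+[u0,v0]
    w=np.array([onz("top",*p,z)[:2] for p in b])
    e=[np.linalg.norm(w[i]-w[(i+1)%4]) for i in range(4)]
    d=[np.degrees(np.arctan2(*(w[(i+1)%4]-w[i])[::-1])) for i in range(2)]
    print(name,b.round(0).tolist(),w.mean(0).round(1),np.round(e),np.round(d,1))
rot(170,185,250,272,150,"balance",38)
rot(280,222,348,290,150,"jack",55)
rot(280,120,355,188,170,"plate",45)
rot(430,165,500,230,0,"mat",8,((5,100,80),(25,255,255)))
rot(250,190,275,220,110,"wa/b",36);rot(372,188,398,212,100,"wb",40)
big=cv2.resize(im[115:300,170:400],None,fx=3.4,fy=3.1,interpolation=2);cv2.imwrite("pics/c1.png",big)
E
```

```text
balance [[176.0, 194.0], [236.0, 190.0], [239.0, 263.0], [180.0, 266.0]] [516.7 263. ] [134. 162. 130. 162.] [ -91.3 -179.4]
jack [[286.0, 235.0], [333.0, 225.0], [344.0, 277.0], [297.0, 287.0]] [435.3  30.3] [104. 115. 102. 114.] [ -81.7 -172. ]
plate [[285.0, 136.0], [333.0, 123.0], [349.0, 185.0], [301.0, 197.0]] [651.5  10.9] [113. 150. 111. 149.] [ -79.  -170.5]
mat [[436.0, 175.0], [488.0, 172.0], [490.0, 221.0], [439.0, 224.0]] [ 546.8 -319.2] [120. 116. 117. 115.] [-90.9 175.4]
wa/b [[253.0, 195.0], [270.0, 195.0], [270.0, 212.0], [253.0, 212.0]] [562.4 141.9] [38. 39. 38. 39.] [-94.3 177. ]
wb [[375.0, 200.0], [385.0, 190.0], [394.0, 199.0], [384.0, 209.0]] [ 550.5 -132.9] [32. 30. 32. 30.] [ -49.3 -140.7]
```

View pics/c1.png

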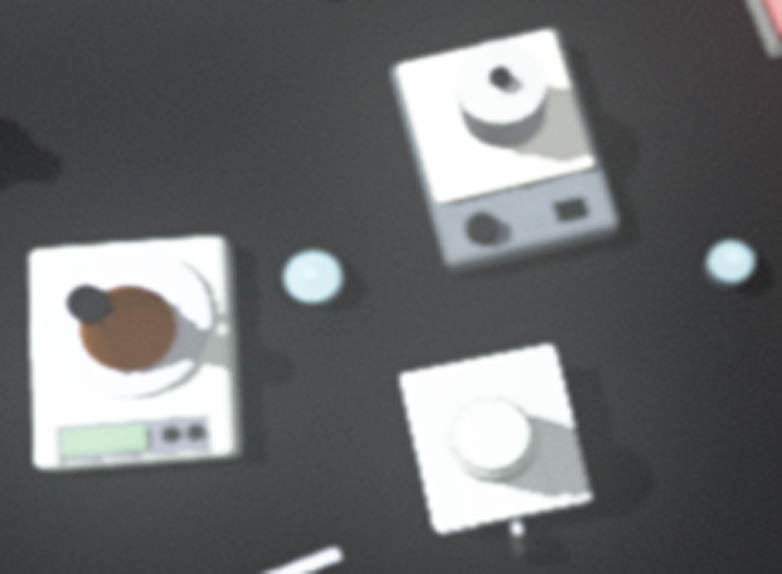

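Reading off the crop: the can lid is at (503,83), its knob at (501,77), the jar cap at (493,433) and the stopper top at (87,300). The ceramic plate corners are clear at (393,68), (553,30), (597,165) and (437,203).

```bash
python3 - <<'E'
from h import *
def P(u,v,z): return onz("top",170+u/3.4,115+v/3.1,z).round(1)
pl=np.array([P(*p,45)[:2] for p in((393,68),(553,30),(597,165),(437,203))])
print("plate",pl.mean(0),[np.linalg.norm(pl[i]-pl[i-1]).round() for i in range(4)])
print("can lid",P(503,83,117),"knob",P(501,77,131));print("jar",P(493,433,147));print("flask",P(87,298,157))
jk=np.array([P(*p,55)[:2] for p in((400,374),(553,345),(591,496),(437,532))])
print("jack",jk.mean(0),[np.linalg.norm(jk[i]-jk[i-1]).round() for i in range(4)])
p=np.array([P(212,320,45),P(140,395,45),P(150,255,45)]);print("pan pts",p)
# side view: stopper top (341,288), can knob top(280,179), jar cap top (418,189)
for n,u,v,z in(("flask",341,290,157),("can",280,180,131),("jar",418,190,147)):print("side",n,onz("side",u,v,z).round(1))
E
```

```text
plate [669.325  12.65 ] [np.float64(107.0), np.float64(111.0), np.float64(107.0), np.float64(110.0)]
can lid [670.8   5.7 117. ] knob [670.6   6.6 131. ]
jar [428.9  28.2 147. ]
flask [532.4 259.1 157. ]
jack [435.25  28.75] [np.float64(112.0), np.float64(100.0), np.float64(108.0), np.float64(100.0)]
pan pts [[532.3 206.6  45. ]
 [482.2 254.8  45. ]
 [582.7 245.3  45. ]]
side flask [531.1 264.4 157. ]
side can [670.8  16.6 131. ]
side jar [430.7  31.8 147. ]
```

>>> step_arm(plan=[[[30,-21,-10,3,1],[60,-43,-20,6,1],[90,-64,-26,10,1],[120,-86,-26,14.5,1],[150,-107,-26,14.5,1],[180,-129,-26,14.5,1],[210,-150,-26,14.5,1],[240,-171,-26,14.5,1]]])

```text
t: 0.77
eef_pos: [347.1, -377.6, 240.5]
tcp_rot: [-3.141, 0.0, 0.001]
ft_force: [0.7, -0.0, -0.8]
opening: 1.002
grip_force: 0.0
```

>>> step_arm(plan=[[[26,-31,0,0,1],[52,-62,0,0,1],[78,-93,0,0,1],[104,-124,0,0,1],[130,-155,0,0,1],[156,-186,0,0,1],[182,-217,0,0,1],[208,-248,0,0,1]]])

```text
t: 1.43
eef_pos: [555.0, -129.1, 240.5]
tcp_rot: [3.142, 0.0, 0.001]
ft_force: [1.6, -0.5, 0.2]
opening: 0.993
grip_force: 0.0
```

>>> step_arm(plan=[[[26,-31,0,0,1],[52,-62,0,0,1],[78,-93,0,0,1],[104,-120,0,0,1],[113,-135,0,0,1],[113,-135,0,0,1],[113,-135,0,0,1]]])

```text
t: 2.02
eef_pos: [666.6, 4.4, 239.8]
tcp_rot: [3.141, 0.001, 0.002]
ft_force: [-0.1, -1.3, -0.9]
opening: 0.997
grip_force: 0.0
```

```bash
python3 - <<'E'
from h import *
s=env.state();print(s['eef_pos'],s['joints']);c=env.get_calibration("wrist")
cv2.imwrite("pics/w1.png",env.read_camera("wrist"));np.savez("w1.npz",**c)
print(proj("wrist",(670,8,131),c),proj("wrist",(669,12,45),c),ray("wrist",320,200,c))
E
```

```text
[666.64219346   4.43613498 239.81818743] [-9.22217746e-02  5.31278139e-01  1.41530614e+00 -3.59223370e-04
  1.19646119e+00  1.47649905e+00]
[313.76110707 196.15792354] [311.2545426  178.96028387] (array([748.16428143,   5.4257056 , 409.88315646]), array([-0.28269244, -0.01281129, -0.95921936]))
```

View pics/w1.png

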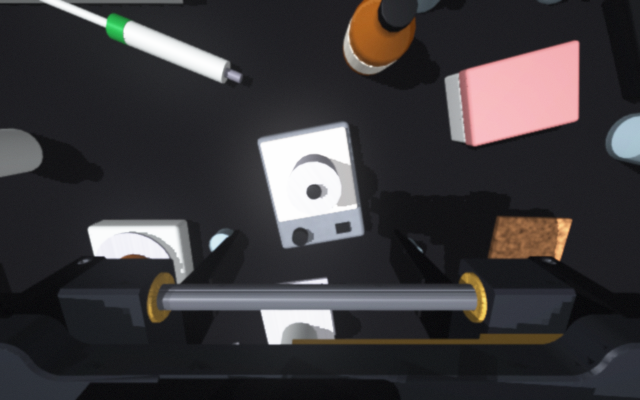

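The wrist view shows the can knob at (314,191), the lid around (317,185) and the plate corners at about (258,140), (348,122), (357,209) and (272,223). Next I'll cast rays for these.

```bash
python3 - <<'E'
from h import *
c=dict(np.load("w1.npz"))
print("knob",onz("wrist",314.5,191,131,c),"plate",np.mean([onz("wrist",*p,45,c) for p in((260,141),(347,123),(357,209),(272,223))],0))
E
```

```text
knob [675.36346373   7.25149732 131.        ] plate [673.08444473  15.03586931  45.        ]
```

>>> step_arm(plan=[[[6,-2.5,20,0,1],[6,-2.5,50,0,1],[6,-2.5,80,0,1],[6,-2.5,110,0,1],[6,-2.5,135,0,1],[6,-2.5,155,0,1],[6,-2.5,165,0,1],[6,-2.5,170,0,1]]])

```text
t: 2.73
eef_pos: [672.1, 5.2, 69.6]
tcp_rot: [3.142, 0.002, -0.001]
ft_force: [-1.5, 1.5, -0.3]
opening: 0.999
grip_force: 0.0
```

>>> step_arm(plan=[[[0,0,0,0,0.2],[0,0,0,0,0.0],[0,0,0,0,-0.5],[0,0,0,0,-1],[0,0,0,0,-1],[0,0,0,0,-1],[0,0,0,0,-1],[0,0,0,0,-1]]])

```text
t: 3.4
eef_pos: [673.2, 6.6, 71.1]
tcp_rot: [3.142, -0.001, 0.001]
ft_force: [-0.9, 0.5, 4.6]
opening: 0.61
grip_force: 30.0
```

>>> step_arm(plan=[[[0,0,-8,0,-1],[0,0,-24,0,-1],[0,0,-44,0,-1],[0,0,-64,0,-1],[0,0,-84,0,-1],[-4,10,-100,0,-1],[-11,29,-110,0,-1],[-20,52,-110,0,-1]]])

```text
t: 4.07
eef_pos: [653.7, -45.2, 183.1]
tcp_rot: [3.141, -0.003, 0.003]
ft_force: [1.0, -0.6, -3.3]
opening: 0.61
grip_force: 30.0
```

>>> step_arm(plan=[[[-11,28,0,0,-1],[-22,56,0,0,-1],[-33,84,0,0,-1],[-44,112,0,0,-1],[-55,140,0,0,-1],[-66,168,0,0,-1],[-77,196,0,0,-1],[-86,220,0,0,-1]]])

```text
t: 4.73
eef_pos: [566.1, -267.2, 180.7]
tcp_rot: [-3.141, 0.001, 0.0]
ft_force: [0.0, 0.1, -3.3]
opening: 0.607
grip_force: 30.0
```

>>> step_arm(plan=[[[-7,20,0,0,-1],[-14,38,10,0,-1],[-19,50,30,0,-1],[-20,54,55,0,-1],[-20,54,80,0,-1],[-20,54,105,0,-1],[-20,54,125,0,-1],[-20,54,135,0,-1]]])

```text
t: 5.4
eef_pos: [546.2, -319.0, 43.1]
tcp_rot: [-3.139, 0.003, 0.001]
ft_force: [-1.1, 0.1, -3.8]
opening: 0.608
grip_force: 30.0
```

>>> step_arm(plan=[[[0,0,4,0,-1],[0,0,8,0,-1],[0,0,10,0,-1],[0,0,11,0,-1],[0,0,11,0,-1],[0,0,11,0,-1]]])

```text
t: 5.9
eef_pos: [547.6, -319.8, 35.4]
tcp_rot: [3.141, -0.001, 0.001]
ft_force: [1.1, -0.3, -3.3]
opening: 0.607
grip_force: 30.0
```

>>> step_arm(plan=[[[0,0,1,0,-1],[0,0,1,0,-1],[0,0,1,0,-1]]])

```text
t: 6.15
eef_pos: [547.5, -319.7, 34.2]
tcp_rot: [3.141, -0.001, 0.001]
ft_force: [0.1, -0.4, 0.3]
opening: 0.608
grip_force: 30.0
```

>>> step_arm(plan=[[[0,0,1,0,-1],[0,0,1,0,-1],[0,0,1,0,-1]]])

```text
t: 6.4
eef_pos: [547.6, -319.8, 34.1]
tcp_rot: [3.141, -0.001, 0.001]
ft_force: [-2.7, 1.5, 10.0]
opening: 0.611
grip_force: 30.0
```

>>> step_arm(plan=[[[0,0,-1,0,-0.5],[0,0,-1,0,0.3],[0,0,-1,0,0.6],[0,0,-1,0,1],[0,0,-1,0,1],[0,0,-1,0,1],[0,0,-20,0,1],[0,0,-55,0,1]]])

```text
t: 7.07
eef_pos: [545.8, -318.6, 84.8]
tcp_rot: [-3.138, 0.005, 0.001]
ft_force: [-0.3, 0.6, 0.8]
opening: 0.98
grip_force: 0.0
```

>>> step_arm(plan=[[[0,0,-40,0,1],[0,0,-80,0,1],[0,0,-120,0,1],[0,-30,-150,0,1],[0,-70,-150,0,1],[0,-110,-150,0,1],[0,-150,-150,0,1],[0,-190,-150,0,1]]])

```text
t: 7.73
eef_pos: [546.7, -127.9, 237.8]
tcp_rot: [3.141, -0.0, 0.0]
ft_force: [1.8, 0.3, 0.4]
opening: 1.0
grip_force: 0.0
```

>>> step_arm(plan=[[[-2,-40,0,0,1],[-4,-80,0,0,1],[-6,-120,0,0,1],[-8,-160,0,0,1],[-10,-200,0,0,1],[-12,-240,0,0,1],[-14,-280,0,0,1],[-14,-320,0,0,1]]])

```text
t: 8.4
eef_pos: [532.2, 192.4, 237.8]
tcp_rot: [3.142, -0.0, 0.001]
ft_force: [0.3, -0.4, 0.5]
opening: 1.003
grip_force: 0.0
```

>>> step_arm(plan=[[[-3,-35,0,0,1],[-6,-60,0,0,1],[-6,-70,0,0,1],[-6,-70,0,0,1],[-6,-70,0,0,1]]])

```text
t: 8.82
eef_pos: [526.8, 260.0, 237.4]
tcp_rot: [3.141, 0.0, 0.001]
ft_force: [-0.6, 0.1, 0.3]
opening: 0.995
grip_force: 0.0
```

```bash
python3 - <<'E'
from h import *
s=env.state();print(s['eef_pos'],s['joints']);c=env.get_calibration("wrist")
w=env.read_camera("wrist");t=env.read_camera("top");np.savez("w2.npz",**c)
cv2.imwrite("pics/top2.png",t);cv2.imwrite("pics/w2.png",w)
a=cv2.resize(t[120:300,170:500],None,fx=2,fy=2,interpolation=2)
cv2.imwrite("pics/m2.png",np.vstack([w[:230],a[:,:640]]))
print(proj("wrist",(533,261,157),c))
E
```

```text
[526.84796175 259.98367368 237.37374645] [ 3.46181507e-01  4.15509520e-01  1.62461556e+00 -4.27595701e-04
  1.10192302e+00  1.91569530e+00]
[316.27825208 201.72511609]
```

View pics/m2.png

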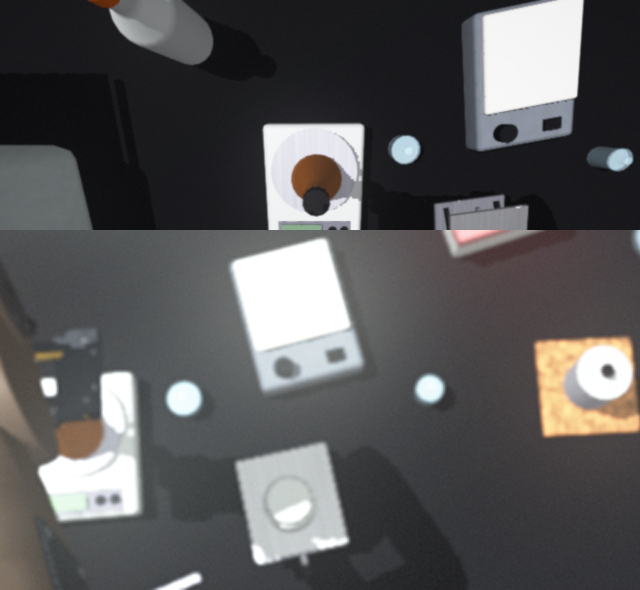

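The can stands on the mat. In the wrist view the flask stopper is at (316,202), which matches the prediction for (533,261). I'll go down on the neck.

>>> step_arm(plan=[[[6,-1,20,0,1],[6,-1,45,0,1],[6,-1,70,0,1],[6,-1,90,0,1],[6,-1,105,0,1],[6,-1,115,0,1],[6,-1,120,0,1],[6,-1,120,0,1]]])

```text
t: 9.58
eef_pos: [532.9, 260.5, 117.0]
tcp_rot: [3.141, 0.001, -0.0]
ft_force: [-0.2, 0.1, 1.0]
opening: 1.0
grip_force: 0.0
```

>>> step_arm(plan=[[[0,0,0,0,0.0],[0,0,0,0,-0.2],[0,0,0,0,-0.4],[0,0,0,0,-0.6],[0,0,0,0,-1],[0,0,0,0,-1],[0,0,0,0,-1],[0,0,0,0,-1]]])

```text
t: 10.25
eef_pos: [532.9, 261.4, 117.6]
tcp_rot: [3.142, -0.0, 0.001]
ft_force: [-0.3, -0.0, -0.3]
opening: 0.498
grip_force: 0.0
```

```bash
python3 - <<'E'
from h import *
for f,n,box,nm in(("top2","top",(280,120,355,188),None),("w2","wrist",(455,0,600,112),"w2.npz")):
    im=cv2.imread(f"pics/{f}.png");u0,v0,u1,v1=box;c=im[v0:v1,u0:u1]
    m=(c.min(2)>210).astype(np.uint8);k=max(cv2.findContours(m,0,2)[0],key=cv2.contourArea)
    k=cv2.approxPolyDP(cv2.convexHull(k),6,True)[:,0]+[u0,v0]
    cal=dict(np.load(nm)) if nm else None
    w=np.array([onz(n,*p,45,cal)[:2] for p in k]);print(f,k.tolist(),w.round(1).tolist(),w.mean(0))
cal=dict(np.load("w2.npz"))
# pan rim: left, right, top
P=[onz("wrist",*p,45,cal)[:2] for p in((271,170),(358,166),(315,126.5),(285,140),(346,140))]
A=np.c_[2*np.array(P),np.ones(5)];x=np.linalg.lstsq(A,(np.array(P)**2).sum(1),rcond=None)[0];print("pan",x[:2],np.sqrt(x[2]+x[0]**2+x[1]**2))
E
```

```text
top2 [[332, 125], [345, 178], [301, 187], [286, 137]] [[731.6, -29.5], [604.7, -49.0], [591.4, 50.9], [710.8, 77.5]] [659.63994151  12.45049152]
w2 [[582, 0], [575, 96], [485, 111], [484, 17]] [[728.6, -28.1], [630.4, -45.8], [613.4, 58.1], [712.4, 75.9]] [671.17259422  15.03437673]
pan [539.09061382 262.77708542] 55.4626998785136
```

>>> step_arm(plan=[[[0,0,0,0,-1],[0,0,0,0,-1],[0,0,0,0,-1],[0,0,0,0,-1],[0,0,0,0,-1],[0,0,0,0,-1]]])

```text
t: 10.75
eef_pos: [532.8, 261.4, 117.5]
tcp_rot: [3.141, 0.0, 0.001]
ft_force: [0.4, -0.7, -1.6]
opening: 0.272
grip_force: 30.0
```

>>> step_arm(plan=[[[0,0,-6,0,-1],[0,0,-18,0,-1],[0,0,-34,0,-1],[0,0,-50,0,-1],[3,5,-64,0,-1],[9,16,-70,0,-1],[18,33,-70,0,-1],[30,54,-70,0,-1]]])

```text
t: 11.42
eef_pos: [563.0, 207.0, 188.1]
tcp_rot: [-3.141, -0.001, 0.002]
ft_force: [1.5, 0.3, -1.8]
opening: 0.272
grip_force: 30.0
```

>>> step_arm(plan=[[[13,23,0,0,-1],[26,46,0,0,-1],[39,69,0,0,-1],[52,92,0,0,-1],[65,115,0,0,-1],[78,140,0,0,-1],[90,161,0,0,-1],[99,178,0,0,-1]]])

```text
t: 12.08
eef_pos: [662.7, 26.8, 187.2]
tcp_rot: [3.141, 0.001, -0.0]
ft_force: [0.3, 0.4, -1.5]
opening: 0.27
grip_force: 30.0
```

>>> step_arm(plan=[[[6,10,0,0,-1],[9,15,5,0,-1],[9,15,18,0,-1],[9,15,34,0,-1],[9,15,48,0,-1],[9,15,58,0,-1],[9,15,62,0,-1],[9,15,62,0,-1]]])

```text
t: 12.75
eef_pos: [670.5, 14.9, 124.6]
tcp_rot: [-3.142, 0.002, 0.001]
ft_force: [-0.2, 0.6, -2.2]
opening: 0.27
grip_force: 30.0
```

>>> step_arm(plan=[[[0,0,3,0,-1],[0,0,5,0,-1],[0,0,6,0,-1],[0,0,7,0,-1],[0,0,7,0,-1],[0,0,7,0,-1]]])

```text
t: 13.25
eef_pos: [671.1, 14.5, 118.8]
tcp_rot: [3.141, -0.0, 0.001]
ft_force: [0.2, 0.2, -1.4]
opening: 0.271
grip_force: 30.0
```

>>> step_arm(plan=[[[0,0,1,0,-1],[0,0,1,0,-1],[0,0,1,0,-1]]])

```text
t: 13.5
eef_pos: [671.0, 14.5, 117.6]
tcp_rot: [3.141, -0.0, 0.001]
ft_force: [-0.1, -0.6, -2.3]
opening: 0.274
grip_force: 30.0
```

>>> step_arm(plan=[[[0,0,1,0,-1],[0,0,1,0,-1],[0,0,1,0,-1]]])

```text
t: 13.75
eef_pos: [671.3, 14.4, 117.4]
tcp_rot: [3.141, -0.001, 0.001]
ft_force: [-0.7, -1.3, 6.2]
opening: 0.27
grip_force: 30.0
```

>>> step_arm(plan=[[[0,0,0.5,0,-1],[0,0,0.5,0,-1],[0,0,0.5,0,-1]]])

```text
t: 14.0
eef_pos: [671.3, 14.4, 117.4]
tcp_rot: [3.141, -0.001, 0.001]
ft_force: [-2.8, -2.0, 9.8]
opening: 0.269
grip_force: 30.0
```

>>> step_arm(plan=[[[0,0,-1.5,0,-0.6],[0,0,-1.5,0,-0.3],[0,0,-1.5,0,0],[0,0,-1.5,0,0.4],[0,0,-1.5,0,0.8],[0,0,-1.5,0,1],[0,0,-1.5,0,1],[0,0,-1.5,0,1]]])

```text
t: 14.67
eef_pos: [671.1, 14.5, 117.6]
tcp_rot: [3.141, 0.0, 0.001]
ft_force: [0.3, 0.2, -0.5]
opening: 0.706
grip_force: 0.0
```

>>> step_arm(plan=[[[0,0,-20,0,1],[0,0,-50,0,1],[0,0,-80,0,1],[0,0,-110,0,1],[0,0,-120,0,1],[0,0,-120,0,1]]])

```text
t: 15.17
eef_pos: [671.9, 14.5, 240.5]
tcp_rot: [3.141, -0.005, 0.001]
ft_force: [0.1, -0.7, -0.7]
opening: 0.994
grip_force: 0.0
```

```bash
python3 - <<'E'
from h import *
s=env.state();print(s['t'],s['eef_pos']);c=env.get_calibration("wrist")
w=env.read_camera("wrist");np.savez("w3.npz",**c)
cv2.imwrite("pics/w3.png",w);cv2.imwrite("pics/w3c.png",cv2.resize(w[90:280,180:440],None,fx=3,fy=3,interpolation=2))
print(proj("wrist",(671,14,157),c),proj("wrist",(671,14,45),c))
E
```

```text
15.1667 [671.8802769   14.49715235 240.53141386]
[317.91148426 208.49786207] [317.45439387 182.24293125]
```

View pics/w3c.png

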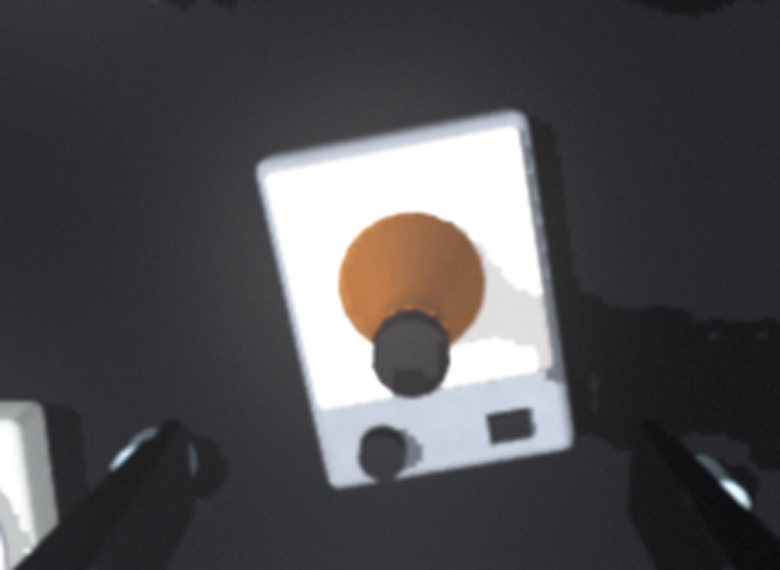

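The flask is upright on the stirrer. In the crop the foot spans columns 339–485 with its top at row 213, and the plate corners are at (263,178), (519,126), (553,370) and (318,409). Computing the offset.

```bash
python3 - <<'E'
from h import *
c=dict(np.load("w3.npz"))
P=lambda u,v,z=45:onz("wrist",180+u/3,90+v/3,z,c)[:2]
q=np.array([P(*p) for p in((263,178),(519,126),(553,370),(318,409))]);print("plate",q.mean(0),[np.linalg.norm(q[i]-q[i-1]).round(1) for i in range(4)])
print("foot l,r,top",P(339,284),P(485,284),P(412,213)-[32,0]); print("stopper",P(411,361,157), P(411,350,157))
E
```

```text
plate [671.49481515  13.63310819] [np.float64(105.6), np.float64(108.8), np.float64(108.0), np.float64(107.4)]
foot l,r,top [667.78410577  45.88363799] [667.75562915 -17.57376735] [666.65530084  14.1719438 ]
stopper [669.21076635  14.84473177] [672.77915956  14.84543566]
```

The flask is within about 4 mm of the middle, which is good. Next is the jar.

>>> step_arm(plan=[[[-20,-2,0,0,1],[-55,-4,0,0,1],[-90,-6,0,0,1],[-125,-8,0,0,1],[-160,-10,0,0,1],[-195,-12,0,0,1],[-225,-15,0,0,1],[-240,-15,0,0,1]]])

```text
t: 15.88
eef_pos: [426.9, 29.9, 235.9]
tcp_rot: [-3.141, 0.004, 0.001]
ft_force: [-1.0, -0.5, 0.6]
opening: 1.0
grip_force: 0.0
```

>>> step_arm(plan=[[[0,0,0,0,1],[0,0,0,0,1]]])

```text
t: 16.05
eef_pos: [430.7, 29.4, 236.8]
tcp_rot: [3.142, 0.001, 0.001]
ft_force: [0.3, -0.3, -0.8]
opening: 0.995
grip_force: 0.0
```

```bash
python3 - <<'E'
from h import *
s=env.state();print(s['t'],s['eef_pos'],s['joints']);c=env.get_calibration("wrist")
w=env.read_camera("wrist");np.savez("w4.npz",**c)
cv2.imwrite("pics/w4.png",w);cv2.imwrite("pics/w4c.png",cv2.resize(w[90:280,180:440],None,fx=3,fy=3,interpolation=2))
print(proj("wrist",(430,29,147),c),proj("wrist",(435,29,55),c))
E
```

```text
16.05 [430.68864272  29.3716385  236.84354817] [-8.50941796e-02  1.87541435e-01  1.97332887e+00 -1.31625104e-04
  9.81786491e-01  1.48514541e+00]
[317.78402692 205.71624383] [317.4629445 179.6947264]
```

View pics/w4c.png

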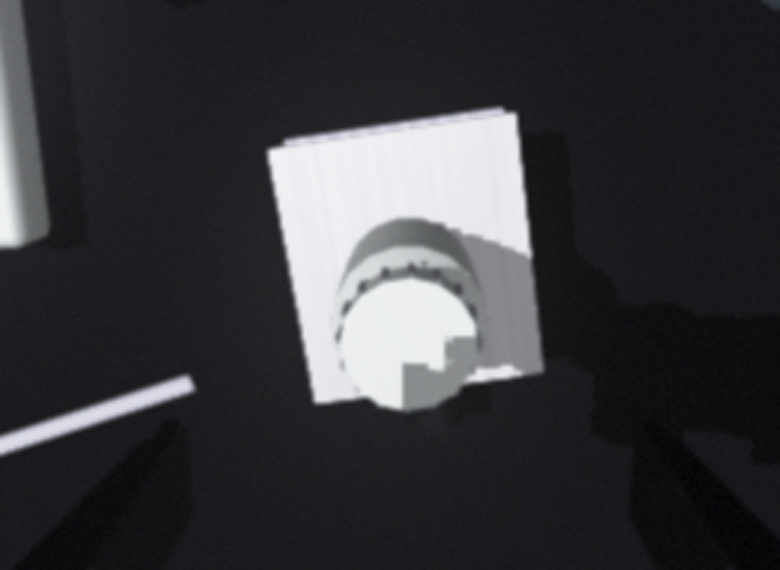

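The crop puts the jar cap centre at (409,344), so the jar is at about (431,30). The jack plate's mean corner is (411,260), giving about (438,29.5). Grasping the jar body.

>>> step_arm(plan=[[[0,-0.5,20,0,1],[0,-0.5,50,0,1],[0,-0.5,80,0,1],[0,-0.5,110,0,1],[0,-0.5,135,0,1],[0,-0.5,150,0,1],[0,-0.5,156,0,1],[0,-0.5,156,0,1]]])

```text
t: 16.77
eef_pos: [431.1, 29.8, 79.9]
tcp_rot: [-3.141, 0.003, 0.001]
ft_force: [0.3, -0.1, -0.0]
opening: 1.002
grip_force: 0.0
```

>>> step_arm(plan=[[[0,0,0,0,0.2],[0,0,0,0,0.0],[0,0,0,0,-0.5],[0,0,0,0,-1],[0,0,0,0,-1],[0,0,0,0,-1],[0,0,0,0,-1],[0,0,0,0,-1]]])

```text
t: 17.43
eef_pos: [431.1, 29.8, 81.9]
tcp_rot: [3.141, -0.001, 0.001]
ft_force: [-0.9, -0.3, 5.0]
opening: 0.56
grip_force: 30.0
```

>>> step_arm(plan=[[[0,0,-8,0,-1],[0,0,-22,0,-1],[0,0,-40,0,-1],[0,0,-58,0,-1],[0,0,-74,0,-1],[3,-6,-84,0,-1],[9,-19,-90,0,-1],[18,-39,-90,0,-1]]])

```text
t: 18.1
eef_pos: [449.2, 68.6, 173.4]
tcp_rot: [3.141, -0.002, -0.001]
ft_force: [1.4, -0.2, -2.2]
opening: 0.562
grip_force: 30.0
```

>>> step_arm(plan=[[[11,-24,0,0,-1],[22,-48,0,0,-1],[33,-72,0,0,-1],[44,-96,0,0,-1],[55,-120,0,0,-1],[66,-144,0,0,-1],[75,-164,0,0,-1],[82,-179,0,0,-1]]])

```text
t: 18.77
eef_pos: [531.1, 249.6, 171.9]
tcp_rot: [3.142, 0.0, 0.002]
ft_force: [-0.1, -0.1, -1.3]
opening: 0.567
grip_force: 30.0
```

>>> step_arm(plan=[[[5,-11,0,0,-1],[7,-15,6,0,-1],[7,-15,22,0,-1],[7,-15,44,0,-1],[7,-15,66,0,-1],[7,-15,84,0,-1],[7,-15,93,0,-1],[7,-15,93,0,-1]]])

```text
t: 19.43
eef_pos: [536.8, 262.0, 76.7]
tcp_rot: [3.14, 0.004, 0.0]
ft_force: [0.1, 0.0, -1.4]
opening: 0.567
grip_force: 30.0
```

>>> step_arm(plan=[[[1,0,2,0,-1],[1,0,4,0,-1],[1,0,5,0,-1],[1,0,5,0,-1],[1,0,5,0,-1]]])

```text
t: 19.85
eef_pos: [539.0, 263.0, 74.1]
tcp_rot: [-3.141, -0.001, 0.001]
ft_force: [0.0, 0.1, -0.6]
opening: 0.565
grip_force: 30.0
```

>>> step_arm(plan=[[[0,0,1,0,-1],[0,0,1,0,-1],[0,0,1,0,-1]]])

```text
t: 20.1
eef_pos: [538.8, 262.9, 72.7]
tcp_rot: [3.142, -0.0, 0.001]
ft_force: [-0.6, 0.2, -1.2]
opening: 0.565
grip_force: 30.0
```

>>> step_arm(plan=[[[0,0,1,0,-1],[0,0,1,0,-1],[0,0,1,0,-1]]])

```text
t: 20.35
eef_pos: [539.0, 263.0, 71.9]
tcp_rot: [-3.142, -0.0, 0.001]
ft_force: [-0.8, -0.5, 3.3]
opening: 0.563
grip_force: 30.0
```

>>> step_arm(plan=[[[0,0,0,0,-0.2],[0,0,0,0,0.3],[0,0,0,0,0.6],[0,0,0,0,1],[0,0,0,0,1],[0,0,0,0,1],[0,0,0,0,1],[0,0,-10,0,1]]])

```text
t: 21.02
eef_pos: [538.1, 262.6, 80.4]
tcp_rot: [3.141, 0.003, 0.001]
ft_force: [0.4, 0.2, -0.2]
opening: 0.976
grip_force: 0.0
```

>>> step_arm(plan=[[[0,0,-30,0,1],[0,0,-65,0,1],[0,0,-100,0,1],[0,0,-135,0,1],[0,0,-155,0,1],[0,0,-157,0,1],[0,0,-157,0,1]]])

```text
t: 21.6
eef_pos: [539.0, 263.0, 240.3]
tcp_rot: [-3.141, -0.003, 0.001]
ft_force: [-0.2, -0.5, -0.3]
opening: 1.001
grip_force: 0.0
```

```bash
python3 - <<'E'
from h import *
s=env.state();print(s['t'],s['eef_pos']);c=env.get_calibration("wrist")
w=env.read_camera("wrist");np.savez("w5.npz",**c)
cv2.imwrite("pics/w5.png",w);cv2.imwrite("pics/w5c.png",cv2.resize(w[90:280,180:440],None,fx=3,fy=3,interpolation=2))
print(proj("wrist",(539,263,137),c),proj("wrist",(539,263,45),c))
E
```

```text
21.6 [539.0140255  263.0386361  240.29887392]
[317.45538097 201.36155075] [317.28185322 181.29773954]
```

View pics/w5c.png

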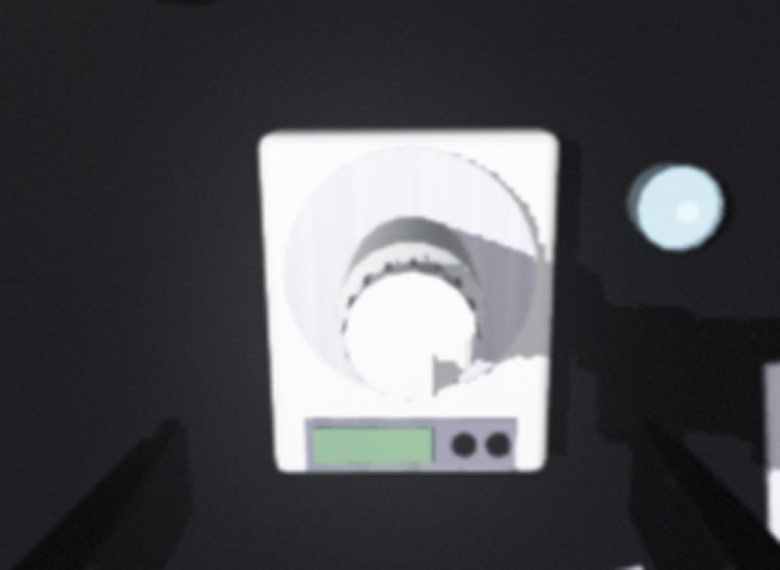

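The jar stands centred on the pan: the cap is at (411,335) against a prediction of (412,334), and the pan centre is at about (412,271). Next is the can.

>>> step_arm(plan=[[[0,20,0,0,1],[0,55,0,0,1],[0,95,0,0,1],[2,135,0,0,1],[4,175,0,0,1],[6,215,0,0,1],[8,255,0,0,1],[8.5,295,0,0,1]]])

```text
t: 22.32
eef_pos: [546.8, -33.9, 237.1]
tcp_rot: [-3.141, 0.003, 0.001]
ft_force: [0.8, -0.6, -0.6]
opening: 0.999
grip_force: 0.0
```

>>> step_arm(plan=[[[0,40,0,0,1],[0,80,0,0,1],[0,120,0,0,1],[0,160,0,0,1],[0,200,0,0,1],[0,240,0,0,1],[0,270,0,0,1],[0,287.5,0,0,1]]])

```text
t: 22.98
eef_pos: [546.9, -322.5, 236.6]
tcp_rot: [-3.14, 0.002, -0.001]
ft_force: [-0.3, 0.0, -0.8]
opening: 0.999
grip_force: 0.0
```

>>> step_arm(plan=[[[0,0,20,0,1],[0,0,50,0,1],[0,0,80,0,1],[0,0,110,0,1],[0,0,140,0,1],[0,0,165,0,1],[0,0,180,0,1],[0,0,185,0,1]]])

```text
t: 23.65
eef_pos: [546.4, -317.8, 50.0]
tcp_rot: [-3.138, 0.005, 0.001]
ft_force: [0.4, 0.7, -0.2]
opening: 0.997
grip_force: 0.0
```

>>> step_arm(plan=[[[0,0,8,0,1],[0,0,14,0,1],[0,0,17,0,1],[0,0,17,0,0.2],[0,0,17,0,0],[0,0,17,0,-0.5],[0,0,17,0,-1],[0,0,17,0,-1]]])

```text
t: 24.32
eef_pos: [547.9, -319.7, 37.1]
tcp_rot: [3.141, -0.001, 0.001]
ft_force: [-0.0, -0.6, -0.5]
opening: 0.704
grip_force: 0.0
```

>>> step_arm(plan=[[[0,0,0,0,-1],[0,0,0,0,-1],[0,0,0,0,-1],[0,0,0,0,-1]]])

```text
t: 24.65
eef_pos: [547.8, -319.7, 36.9]
tcp_rot: [3.141, -0.0, 0.001]
ft_force: [-0.1, 0.1, 2.9]
opening: 0.607
grip_force: 30.0
```

>>> step_arm(plan=[[[0,0,-8,0,-1],[0,0,-24,0,-1],[0,0,-46,0,-1],[0,0,-70,0,-1],[0,0,-94,0,-1],[-3,-8,-114,0,-1],[-8,-25,-127,0,-1],[-15,-49,-130,0,-1]]])

```text
t: 25.32
eef_pos: [533.3, -271.5, 169.1]
tcp_rot: [3.139, -0.003, -0.001]
ft_force: [-0.4, 0.3, -3.0]
opening: 0.605
grip_force: 30.0
```

>>> step_arm(plan=[[[-9,-29,0,0,-1],[-18,-58,0,0,-1],[-27,-87,0,0,-1],[-37,-116,0,0,-1],[-46,-145,0,0,-1],[-55,-174,0,0,-1],[-64,-203,0,0,-1],[-73,-232,0,0,-1]]])

```text
t: 25.98
eef_pos: [458.7, -37.3, 166.8]
tcp_rot: [-3.142, 0.0, 0.0]
ft_force: [0.8, 0.3, -3.7]
opening: 0.607
grip_force: 30.0
```

>>> step_arm(plan=[[[-8,-27,0,0,-1],[-15,-49,0,0,-1],[-20,-62,0,0,-1],[-22,-68,10,0,-1],[-22,-68,28,0,-1],[-22,-68,48,0,-1],[-22,-68,64,0,-1],[-22,-68,72,0,-1]]])

```text
t: 26.65
eef_pos: [436.8, 29.5, 93.4]
tcp_rot: [-3.141, 0.002, 0.001]
ft_force: [-0.1, 0.2, -4.0]
opening: 0.603
grip_force: 30.0
```

>>> step_arm(plan=[[[0,0,2,0,-1],[0,0,3,0,-1],[0,0,3,0,-1]]])

```text
t: 26.9
eef_pos: [437.8, 29.3, 92.1]
tcp_rot: [3.141, -0.001, 0.001]
ft_force: [-0.1, 0.2, -3.1]
opening: 0.608
grip_force: 30.0
```

>>> step_arm(plan=[[[0,0,3,0,-1],[0,0,5,0,-1],[0,0,6,0,-1],[0,0,6.5,0,-1],[0,0,7,0,-1],[0,0,7,0,-1]]])

```text
t: 27.4
eef_pos: [437.6, 29.3, 84.6]
tcp_rot: [3.142, -0.0, 0.001]
ft_force: [-0.2, 0.6, -3.3]
opening: 0.605
grip_force: 30.0
```

>>> step_arm(plan=[[[0,0,1,0,-1],[0,0,1,0,-1],[0,0,1,0,-1]]])

```text
t: 27.65
eef_pos: [437.6, 29.3, 83.8]
tcp_rot: [3.141, -0.0, 0.001]
ft_force: [-1.8, 1.6, 3.0]
opening: 0.604
grip_force: 30.0
```

>>> step_arm(plan=[[[0,0,0.7,0,-1],[0,0,0.7,0,-1],[0,0,0.7,0,-1]]])

```text
t: 27.9
eef_pos: [437.7, 29.3, 83.8]
tcp_rot: [3.141, -0.001, 0.001]
ft_force: [-4.7, 0.7, 17.2]
opening: 0.606
grip_force: 30.0
```

Seated. Now I'll ease off, release, go up and check.

>>> step_arm(plan=[[[0,0,-1,0,-1],[0,0,-1,0,-0.2],[0,0,-1,0,0.4],[0,0,-1,0,0.8],[0,0,-1,0,1],[0,0,-1,0,1],[0,0,-1,0,1],[0,0,-8,0,1]]])

```text
t: 28.57
eef_pos: [437.1, 29.4, 90.3]
tcp_rot: [-3.142, 0.002, 0.001]
ft_force: [-0.7, 0.6, 0.3]
opening: 0.966
grip_force: 0.0
```

>>> step_arm(plan=[[[0,0,-30,0,1],[0,0,-65,0,1],[0,0,-100,0,1],[0,0,-135,0,1],[0,0,-148,0,1],[0,0,-148,0,1],[0,0,-148,0,1]]])

```text
t: 29.15
eef_pos: [437.4, 29.4, 239.5]
tcp_rot: [3.141, -0.002, 0.001]
ft_force: [0.2, -0.6, -0.3]
opening: 1.002
grip_force: 0.0
```

```bash
python3 - <<'E'
from h import *
s=env.state();print(s['t'],s['eef_pos']);c=env.get_calibration("wrist")
w=env.read_camera("wrist");sd=env.read_camera("side")
cv2.imwrite("pics/w6c.png",np.hstack([cv2.resize(w[90:280,180:440],None,fx=1.6,fy=2.1,interpolation=2)[:399],cv2.resize(sd[130:,220:500],None,fx=1.37,fy=1.478)[:399]]))
print(proj("wrist",(437.5,29.3,141),c),proj("wrist",(437.5,29.3,55),c))
E
```

```text
29.15 [437.42469268  29.3709016  239.47011663]
[317.42398028 202.54212204] [317.18926778 182.90471803]
```

View pics/w6c.png

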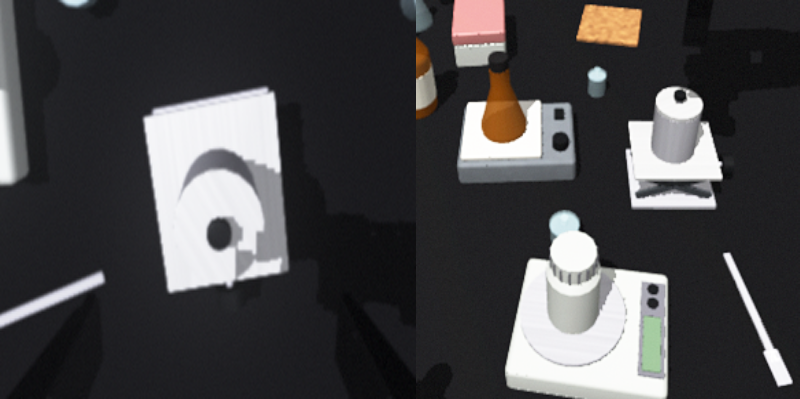

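All three vessels are upright on their plates. The can knob is at crop (219,233), the jack centre is about 1 mm from where it should be, and both weighing bottles are still in place. Handing in.

```bash
python3 -c "
from cell import env
print(env.job_done())"
```

```text
the job is handed in; nothing more can be done
None
```

The job is handed in at about 29 s: the flask is on the stirrer (about 4 mm off centre), the can is on the lab jack and the jar is on the balance, all upright, with both weighing bottles left alone.

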